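# Fill the ballast case and hold its cover pressed shut

## Robot

A 6-joint arm with a two-finger parallel gripper is mounted at the origin on a cart in front of the work surface, level with it; the furniture and walls round the work are solid. World frame = base frame: x ahead of the robot, y to its left, z up, the work surface at z = 0. Lengths are in mm, angles in rad, forces in N, time in s.
With the tool pointing down it reaches from about 350 to 975 mm from the base axis. Payload 7.1 kg.
Tool frame: the origin (TCP) lies midway between the tips of the shut fingers; the grasp point (between the pads) lies 19 mm behind it (ctrl.grip_point_offset is the distance from the TCP to the grasp point, in mm); z points along the fingers, y is the line along which they close (so a half turn about z gives the same grasp; the last joint's range is limited). The gripper opens to 88 mm and grips with 3 to 60 N. Pads are 20 mm wide; open, the fingers measure 115 mm over their backs; the gripper's body (75 mm by 178 mm) begins 61 mm behind the grasp point.
Start: joints at [1.207, 0.423, 1.63, -0, 1.089, -0.019], TCP at [211.223, 588.208, 185.775] pointing down, gripper open.
Joint ranges: [-3, 3], [-0.9, 2.11], [0.09, 2.58], [-1.31, 4.45], [0.11, 2.69], [-2.54, 2.54]. Speed limits (rad/s): [2.39, 2.39, 3.01, 3.14, 3.14, 3.14].

## Interface

Orientations are given as a rotation vector (axis times angle).
In Python, from workcell import get_obs, optics, close_job, spotter, ctrl gives the robot as it stands. The module is installed in compiled form; this text tells all that it offers.
- The arm moves only by the tool move_arm, never from a script. Its argument "rows" is a list of rows, each a list of 5 numbers: the shift along the tool's x, y, z in cm, then the turn about the tool's z in degrees, then the opening in per cent of the stroke, from 0 (shut) to 100 (fully open). A call has 1 to 10 rows; each row shifts and turns the commanded pose from where the row before left it, along the tool's axes as they then stand; what a row does not reach is not made up. A row lasts 1/8 s, in which the tool goes at most 62.5 mm and 10.7 degrees, less where a joint would pass 70% of its speed; a pose out of reach is approached as far as the arm can. A call with a gripper value outside its range is refused whole. The fingers move at their own pace and stop on an object; the grip force is fixed at half the most. Time passes only in rows, so rows that do not move let the fingers close. It gives the time, the measured TCP pose, the force, the opening and the grip force at its end, in the units of the state.
- get_obs(): the state, without advancing time (a new reading comes with each control period).
- optics.get_image(name): name is "scene" or "top"; returns the picture (480x640x3 uint8, blue, green, red); there is no depth.
- optics.calibration(name): a dict with "camera_matrix" (3x3 intrinsics, pixels), "xyz" and "orientation" of the camera in the world. Camera axes: x right, y down, z forward; pixel columns grow to the right and rows downward; lengths in mm; the calibration is good to about 2 mm. A picture is of the moment at which its call begins. calibration takes no time and is no camera call.
- close_job(): hands the job in; it is judged then, once.
Trained networks look in the newest picture that a camera, given by its name, has taken for a name from the list of things; names that differ only in an ending like _2 or _b are one class to them, and where a whole thing is asked for, a point or a joint stands for the part that bears it (a point fixed in the world has none). Each returns a list of dicts, best first, with "conf" (0 to 1); they miss things now and then, are a little off and sometimes report something else, mostly with a low value. They report only what shows in the picture. A call takes as long as a camera call.
- spotter.find_in(camera, label): "point" ([column, row] in pixels, amid what is visible of it).
- spotter.regions_of(camera, label): "region" (480x640 bool, what is visible of it) and "point" ([column, row] in pixels, amid what is visible of it).
The state is a dict: "t": time; "qpos": joint angles; "qvel": joint speeds; "joint_torque": joint torques, N m; "ee_pos": TCP position; "orientation": TCP orientation; "ft_force": force on the tool from outside, world axes, zero at the start; "moment": the same for the moment, N m; "width": finger opening in mm; "grasp_force": force on a finger pad.
Only numpy, scipy, OpenCV 4.12 (cv2) and the standard library are available. Lean on these libraries where they do the work, as an engineer would, in place of code of your own. Each camera call takes 0.05 s, during which the arm holds its last target. There are 200 camera calls.

## Task

Pour all six steel slugs from the scoop into the open ballast case, then stand the empty scoop upright on the bench, clear of the case. Lift the loose cover by its rib, align its two holes on the case's two dowels and press it down against the springy seal until it lies shut on the rim all round; finish while still holding it pressed shut with the gripper. Leave the other things on the bench where they are.

Things in the scene. Friction and masses are not known exactly. Their poses are not given: they have to be found in the camera images.
- case: Open aluminium ballast case, 84 x 130 mm (x, y), fixed on a dark steel nest plate 100 x 150 x 6 mm; immovable. Origin at the centre of the plate's underside, on the bench; z up, y along the long side. Flat rim 46 mm above the bench. In its middle a cavity 70 (x) by 76 mm (y), 34 mm deep; both ends are solid blocks of rim height, each carrying one dowel.
- case_mouth (a point): Centre of the cavity's mouth, level with the rim: 46 mm above the bench. Axes as the case's.
- case_floor (a point): Centre of the cavity's floor, 12 mm above the bench. Axes as the case's.
- dowel_a (a point): Tip of one dowel, 72 mm above the bench, at x = 0, y = +52 mm in the case's frame. Upright steel pin 8 mm in diameter, straight up to 63 mm above the bench, then tapering to 2.4 mm across at the tip.
- dowel_b (a point): Tip of the other, equal dowel, at x = 0, y = -52 mm in the case's frame.
- seal (a joint): Springy rubber seal, a narrow frame round the cavity, 5 mm proud of the rim. Value: metres pressed down: 0 = free (top 51 mm above the bench), 0.005 = level with the rim, cover shut. It yields from 6 N on, takes 11 N to press level (weight of the cover, about 2 N, included) and springs back when let go.
- cover: Loose aluminium cover, flat on the bench: plate 84 x 130 x 8 mm (x, y, z), about 0.2 kg. Origin at the centre of its flat underside, z up. Two through holes 11 mm in diameter at x = 0, y = +52 and -52 mm; fits either way round. On top in the middle a solid rib to grip across: 16 mm thick (x), 46 mm long (y), from z = 8 to z = 36 mm.
- cover_rib (a point): Centre of the cover's rib: on the cover's z axis, 22 mm above its underside. Axes as the cover's.
- cover_under (a point): Centre of the cover's flat underside (its origin): on the bench at first, 46 mm above it when the case is shut. Axes as the cover's.
- scoop_handle (a point): Grip point of the scoop, a loose grey plastic pan of about 80 g standing on the bench. Axes: x along it to its open front, y across, z up. The handle is an upright block behind the pan, 12 mm thick (y), 42 mm long (x), 54 mm tall from the bench; this point is in its middle, 40 mm above the bench.
- scoop_pan (a point): Floor of the scoop's pan, 55 mm ahead of and 36 mm below the grip point. Pan 52 mm wide, 44 mm inside; walls 30 mm high at back and sides, none in front; floor 4 mm thick, its last 28 mm ramp up by 8 degrees. The slugs slide out over the front edge when it is tipped nose-down by 30 degrees; 45 degrees empties it.
- scoop_lip (a point): Middle of the scoop's open front edge, top side of the ramp: 100 mm ahead of and 32 mm below the grip point. Axes as the scoop's.
- slug0_c (a point): Centre of one of six alike polished steel slugs, 13 mm in diameter and 12 mm tall, 12 g, slippery; at first they stand in the scoop in two rows of three.
- slug1_c (a point): Centre of one of six alike polished steel slugs, 13 mm in diameter and 12 mm tall, 12 g, slippery; at first they stand in the scoop in two rows of three.
- slug2_c (a point): Centre of one of six alike polished steel slugs, 13 mm in diameter and 12 mm tall, 12 g, slippery; at first they stand in the scoop in two rows of three.
- slug3_c (a point): Centre of one of six alike polished steel slugs, 13 mm in diameter and 12 mm tall, 12 g, slippery; at first they stand in the scoop in two rows of three.
- slug4_c (a point): Centre of one of six alike polished steel slugs, 13 mm in diameter and 12 mm tall, 12 g, slippery; at first they stand in the scoop in two rows of three.
- slug5_c (a point): Centre of one of six alike polished steel slugs, 13 mm in diameter and 12 mm tall, 12 g, slippery; at first they stand in the scoop in two rows of three.
- relay: Black relay 13 x 29 x 24 mm, a bystander; origin at its underside.
- terminal_block: Green terminal block 16 x 40 x 20 mm, a bystander; origin at its underside.
- capacitor: Standing blue capacitor, 18 mm in diameter, 26 mm tall, a bystander; origin at its underside.
- heat_sink: Small finned heat sink 26 x 30 x 18 mm, a bystander; origin at its underside.

How it is judged (in metres and radians):
On the way, in this order (a step that is already met when the one before it is completed fails the run):
1. all six slugs lie in the case's cavity (horizontal distance between each of slug0_c, slug1_c, slug2_c, slug3_c, slug4_c, slug5_c and case_floor below 0.047 m and z of slug0_c in the frame of case_floor between 0 and 0.03 m and z of slug1_c in the frame of case_floor between 0 and 0.03 m and z of slug2_c in the frame of case_floor between 0 and 0.03 m and z of slug3_c in the frame of case_floor between 0 and 0.03 m and z of slug4_c in the frame of case_floor between 0 and 0.03 m and z of slug5_c in the frame of case_floor between 0 and 0.03 m), for 0.2 s.
2. the scoop stands upright on the bench, clear of the case (height (world z) of scoop_handle below 0.046 m and angle between scoop_handle's own z axis and vertical below 0.12 rad and contact force between scoop and case below 0.1 N and contact force between the fingers and scoop below 0.1 N), for 0.2 s.
At the end, for the whole second after the job is handed in: Slugs in the cavity; scoop upright on the bench (0.12 rad) touching neither case nor cover; cover on both dowels (4 mm, 0.06 rad, level to 0.03 rad), underside under 2 mm above the rim, seal down over 3 mm, over 7 N between cover and case, and the gripper pressing the cover with over 3 N (all of step 1 and height (world z) of scoop_handle between 0.034 and 0.046 m and angle between scoop_handle's own z axis and vertical below 0.12 rad and contact force between scoop and case below 0.1 N and contact force between scoop and cover below 0.1 N and horizontal distance between cover_under and case_mouth below 0.004 m and angle between the y axis of cover and the y axis of case, either way round below 0.06 rad and angle between cover's own z axis and vertical below 0.03 rad and z of cover_under in the frame of case_mouth below 0.002 m and value of joint seal above 0.003 m and contact force between cover and case above 7 N and contact force between any of the fingers, the arm and cover above 3 N); the arm keeps its last pose, push and grip.
It fails at once if the relay is moved by more than 40 mm (distance of relay from where it was at the start of the episode above 0.04 m).
It fails at once if the terminal block is moved by more than 40 mm (distance of terminal_block from where it was at the start of the episode above 0.04 m).
It fails at once if the capacitor is moved by more than 40 mm (distance of capacitor from where it was at the start of the episode above 0.04 m).
It fails at once if the heat sink is moved by more than 40 mm (distance of heat_sink from where it was at the start of the episode above 0.04 m).
It also fails if it takes over 72 s, if anything falls off the work surface, if the arm or the gripper's body presses on something with over 40 N, if the wrist force passes 120 N, or if a joint passes its speed limit or range.

## Working session

There is one attempt and no reset: what is moved stays moved. The work goes in short steps, Python scripts to look and compute and a tool call to move; the robot and the scene stay as the last step left them, time stands still between calls to the robot, and variables do not carry over. Pictures are saved under pics/ and viewed, at most 10 in all, crops included, and the job is handed in when it is done.

Besides the shell and the picture viewer there is one more tool, called after "Call:" in YAML: its name, and indented under it one key for each argument. move_arm: Moves the arm, as the interface text tells. Its arguments: {"type":"object","properties":{"rows":{"type":"array","items":{"type":"array","items":{"type":"number"}}}},"required":["rows"]}

```bash
mkdir -p pics; cat > h.py <<'E'
import numpy as np,cv2
from scipy.spatial.transform import Rotation as R
from workcell import get_obs, optics, close_job, spotter, ctrl
def cal(c):
    k=optics.calibration(c);K=np.array(k["camera_matrix"]);o=np.array(k["orientation"],float)
    M=o if o.shape==(3,3) else R.from_rotvec(o).as_matrix()
    return K,M,np.array(k["xyz"],float)
def ray(c,p,z):
    K,M,t=cal(c);d=M@np.linalg.inv(K)@np.array([p[0],p[1],1.]);return t+d*(z-t[2])/d[2]
def proj(c,P):
    K,M,t=cal(c);q=(np.atleast_2d(P)-t)@M@K.T;return q[:,:2]/q[:,2:]
def tri(pa,pb,ca="scene",cb="top"):
    A=[];b=[]
    for c,p in((ca,pa),(cb,pb)):
        K,M,t=cal(c);d=M@np.linalg.inv(K)@np.array([p[0],p[1],1.]);d/=np.linalg.norm(d);Q=np.eye(3)-np.outer(d,d);A.append(Q);b.append(Q@t)
    return np.linalg.lstsq(np.vstack(A),np.hstack(b),rcond=None)[0]
def shot(c,n):
    im=optics.get_image(c);cv2.imwrite(f"pics/{n}.png",im);return im
E
python3 - <<'E'
from h import *
np.set_printoptions(precision=1,suppress=True)
for c in("top","scene"):
    im=shot(c,c+"0");K,M,t=cal(c);print(c,t,M[:,2],K[0,0])
    for l in("case","cover","cover_rib","scoop_handle","scoop_lip","scoop_pan","dowel_a","slug0_c","relay","terminal_block","capacitor","heat_sink"):
        f=spotter.find_in(c,l);print(l,[(np.round(x["point"]).tolist(),round(x["conf"],2)) for x in f[:6]])
E
```

```text
top [ 385.6   15.7 1021.6] [ 0.2  0.  -1. ] 460.43251313727393
case [([342.0, 262.0], 0.66)]
cover [([465.0, 261.0], 0.86), ([249.0, 194.0], 0.2)]
cover_rib [([464.0, 264.0], 0.86), ([341.0, 260.0], 0.27)]
scoop_handle [([217.0, 262.0], 0.7), ([293.0, 312.0], 0.17)]
scoop_lip [([218.0, 262.0], 0.7)]
scoop_pan [([218.0, 264.0], 0.69), ([343.0, 261.0], 0.38), ([248.0, 193.0], 0.31)]
dowel_a [([342.0, 261.0], 0.91)]
slug0_c []
relay [([388.0, 301.0], 0.45), ([218.0, 262.0], 0.25)]
terminal_block [([287.0, 310.0], 0.55), ([463.0, 264.0], 0.23)]
capacitor []
heat_sink []
scene [ -82.7 -472.5  524.2] [ 0.7  0.5 -0.5] 513.7810549526424
case [([312.0, 272.0], 0.95)]
cover [([458.0, 343.0], 0.73)]
cover_rib [([458.0, 343.0], 0.67)]
scoop_handle []
scoop_lip [([198.0, 236.0], 0.83)]
scoop_pan [([312.0, 269.0], 0.33)]
dowel_a [([312.0, 273.0], 0.61)]
slug0_c []
relay [([331.0, 327.0], 0.65)]
terminal_block [([220.0, 287.0], 0.51), ([458.0, 343.0], 0.46)]
capacitor [([279.0, 211.0], 0.68)]
heat_sink [([398.0, 244.0], 0.58)]
```

View pics/top0.png

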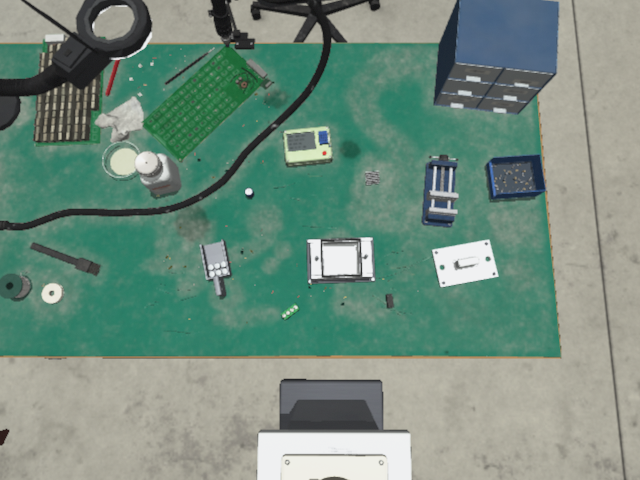

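View pics/scene0.png

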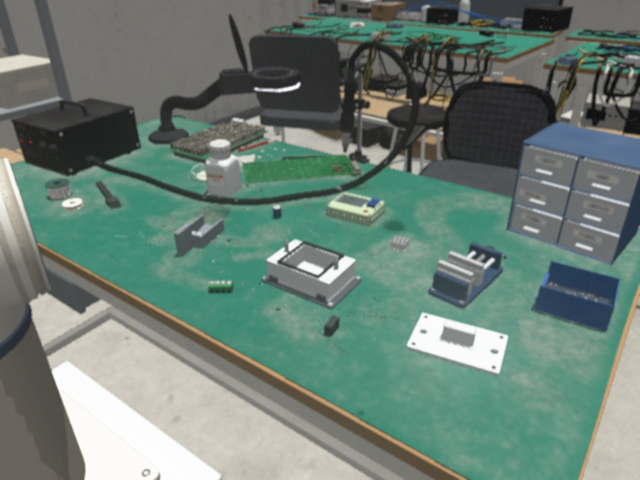

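```bash
python3 - <<'E'
from h import *
np.set_printoptions(precision=1,suppress=True)
t=cv2.imread("pics/top0.png");s=cv2.imread("pics/scene0.png")
def crop(im,x,y,w,h,f):return cv2.resize(im[y:y+h,x:x+w],None,fx=f,fy=f,interpolation=cv2.INTER_CUBIC)
a=[crop(t,300,228,80,60,5),crop(s,260,232,100,75,4),crop(t,425,233,80,60,5),crop(s,400,305,120,90,400/120)]
m=np.vstack([np.hstack(a[:2]),np.hstack(a[2:])]);cv2.imwrite("pics/m1.png",m)
a=[crop(t,180,233,80,60,5),crop(s,160,200,80,60,5)]
cv2.imwrite("pics/m2.png",np.hstack(a))
print(proj("top",[[211,588,186],[0,0,0]]),proj("scene",[[211,588,186]]))
o=get_obs();print(o["ee_pos"],R.from_rotvec(o["orientation"]).as_matrix(),o["ft_force"],o["width"])
for c in("top","scene"):
  optics.get_image(c)
  for l,z in(("case",23),("cover",4),("scoop_handle",20),("relay",12),("terminal_block",10),("capacitor",13),("heat_sink",9)):
    f=spotter.regions_of(c,l)
    if f:
        r=f[0]["region"];ys,xs=np.where(r);print(c,l,round(f[0]["conf"],2),r.sum(),ray(c,f[0]["point"],z),cv2.minAreaRect(np.c_[xs,ys].astype(np.float32)))
E
```

```text
[[ -6.8 420.5]
 [334.  511.5]] [[-59.  164.5]]
[211.3 588.2 185.8] [[-0.9  0.3  0. ]
 [ 0.3  0.9  0. ]
 [-0.   0.  -1. ]] [-0.6  0.2  0.6] 87.5217795353244
top case 0.56 3056 [502.2 -13.5  23. ] ((339.45257568359375, 260.6986083984375), (45.352718353271484, 68.6867446899414), 88.49256896972656)
top cover 0.66 2246 [ 508.  -294.3    4. ] ((464.31884765625, 263.533935546875), (39.00774002075195, 60.38520812988281), 79.3803482055664)
top scoop_handle 0.74 958 [509. 256.  20.] ((216.88462829589844, 269.4230651855469), (54.520286560058594, 26.671794891357422), 78.69007110595703)
top relay 0.46 76 [ 419.9 -124.3   12. ] ((389.0, 301.0), (12.0, 6.0), 90.0)
top terminal_block 0.51 175 [397.3  90.4  10. ] ((289.16217041015625, 311.52703857421875), (9.183563232421875, 20.808326721191406), 54.46232223510742)
top capacitor 0.43 82 [660.  189.1  13. ] ((248.75003051757812, 193.25001525878906), (11.31370735168457, 7.77817440032959), 45.0)
top heat_sink 0.72 150 [700.4 -88.4   9. ] ((371.5, 178.0), (12.0, 13.0), 90.0)
scene case 0.72 4417 [509.6 -17.6  23. ] ((313.17242431640625, 272.5689697265625), (95.07601165771484, 56.265689849853516), 21.801406860351562)
scene cover 0.95 3762 [ 503.9 -289.8    4. ] ((457.8659362792969, 342.843017578125), (96.8377456665039, 41.78153991699219), 16.587337493896484)
scene scoop_handle 0.66 1096 [481.9 248.9  20. ] ((197.95155334472656, 234.1591796875), (29.294118881225586, 54.82352828979492), 61.927513122558594)
scene relay 0.72 232 [ 416.4 -123.1   12. ] ((330.80767822265625, 326.5384216308594), (13.035454750061035, 21.63330841064453), 33.6900634765625)
scene terminal_block 0.58 293 [398.2  92.3  10. ] ((220.0, 287.0), (12.0, 24.0), 90.0)
scene capacitor 0.69 83 [657.2 190.3  13. ] ((276.5, 212.5), (11.0, 7.0), 90.0)
scene heat_sink 0.7 215 [701.4 -90.6   9. ] ((398.65386962890625, 243.73077392578125), (17.650453567504883, 13.335896492004395), 11.309932708740234)
```

View pics/m1.png

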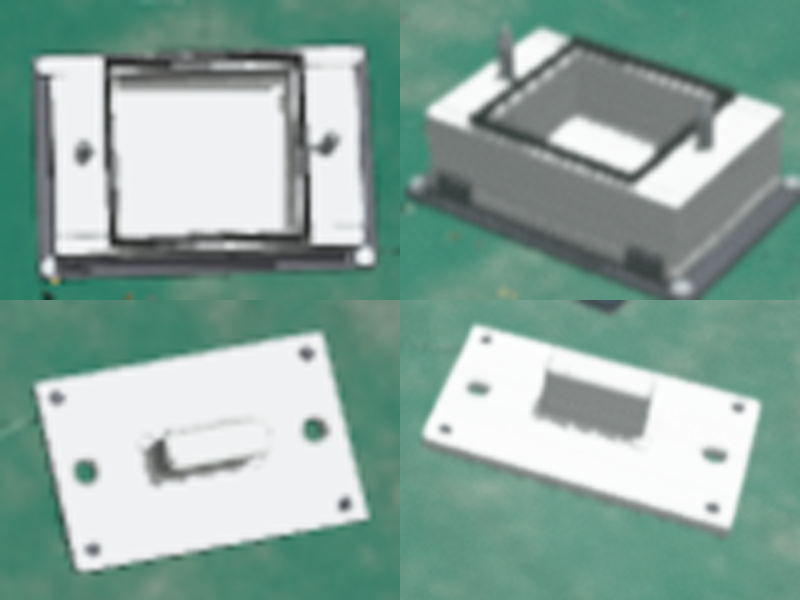

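View pics/m2.png

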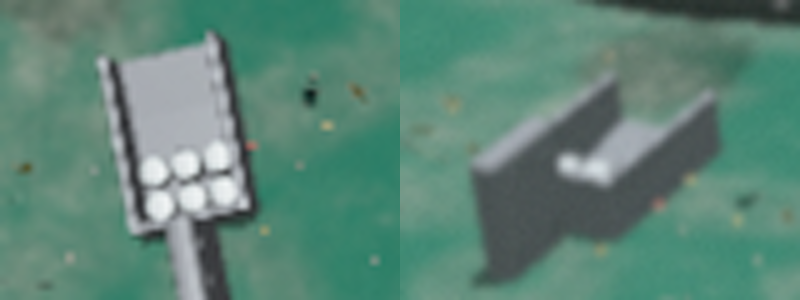

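```bash
cat > fit.py <<'E'
from h import *
from scipy.optimize import least_squares
np.set_printoptions(precision=2,suppress=True)
def px(p,o,f):return (np.array(p,float)+.5)/f-.5+np.array(o)
def fit(obs,x0):
    def r(v):
        c,s=np.cos(v[2]),np.sin(v[2]);out=[]
        for cam,p,P in obs:
            W=[v[0]+c*P[0]-s*P[1],v[1]+s*P[0]+c*P[1],P[2]];out.append(proj(cam,W)[0]-p)
        return np.array(out).ravel()
    s=least_squares(r,x0,x_scale=[10,10,.1],loss="soft_l1");return s.x,r(s.x).reshape(-1,2)
E
python3 - <<'E'
from fit import *
T=lambda o,f,L:[("top",px(p,o,f),P) for p,P in L]
S=lambda o,f,L:[("scene",px(p,o,f),P) for p,P in L]
ct=T((300,228),5,[((84,152),(0,52,68)),((327,142),(0,-52,68)),((51,62),(42,65,46)),((362,50),(42,-65,46)),((360,247),(-42,-65,46)),((55,250),(-42,65,46))])
cs=S((260,232),4,[((27,118),(-42,65,46)),((272,207),(-42,-65,46)),((383,108),(42,-65,46)),((145,28),(42,65,46)),((105,28),(0,52,72)),((308,92),(0,-52,72))])
vt=T((425,233),5,[((37,83),(42,65,8)),((322,32),(42,-65,8)),((368,217),(-42,-65,8)),((80,271),(-42,65,8)),((86,171),(0,52,8)),((315,129),(0,-52,8))])
vs=S((400,305),400/120,[((78,25),(42,65,8)),((360,102),(42,-65,8)),((330,225),(-42,-65,8)),((25,137),(-42,65,8)),((78,88),(0,52,8)),((314,155),(0,-52,8))])
pt=T((180,233),5,[((102,60),(100,26,30)),((213,35),(100,-26,30)),((135,235),(21,26,30)),((255,210),(21,-26,30)),((190,228),(21,0,54))])
ps=S((160,200),5,[((75,168),(-21,0,54)),((85,283),(-21,0,0)),((313,92),(100,-26,30)),((212,78),(100,26,30)),((320,150),(100,-26,0)),((215,240),(21,-26,0))])
for n,a,b,x0 in(("case",ct,cs,[505,-15,0]),("cover",vt,vs,[506,-292,.2]),("scoop",pt,ps,[480,250,.2])):
    for q in(a,b,a+b):
        v,e=fit(q,x0);print(n,v,np.abs(e).max(),e.ravel() if q is not a+b and n=="scoop" else "")
E
```

```text
case [510.81 -14.39   0.03] 1.6554502225098418 
case [510.65 -15.34   0.03] 1.81396395070459 
case [510.89 -14.82   0.03] 2.0447575865948124 
cover [ 506.01 -289.88    0.18] 0.19903393313251172 
cover [ 504.18 -290.18    0.18] 0.6486659512822257 
cover [ 505.21 -289.95    0.18] 1.0109336117052408 
scoop [450.05 242.5    0.25] 1.7287594710278427 [-0.19  0.58  0.95 -0.15  0.35  0.81  0.02 -0.09 -1.43 -1.73]
scoop [450.86 249.13   0.22] 1.7387677275652038 [-0.57 -1.05  1.74  0.32  0.21 -0.22 -0.63 -1.73  0.34  0.83 -0.4   1.04]
scoop [449.33 245.33   0.23] 2.607416820783868 [-0.7   0.5   0.53  0.19 -0.84  0.88 -1.09  0.42 -2.61 -1.43  0.22 -0.13
  2.51  1.3   0.69  0.44 -0.33 -1.    0.82  1.51  0.34  1.87]
```

```bash
cat >> h.py <<'E'
def plan(tgt,yawy):
    "tgt TCP world mm, yawy: world angle (deg) of tool y; prints turn, shift in present axes, shift in final axes (cm)"
    o=get_obs();M=R.from_rotvec(o["orientation"]).as_matrix();p=np.array(o["ee_pos"])
    cur=np.degrees(np.arctan2(M[1,1],M[0,1]));w=((yawy-cur+90)%180)-90
    d=np.array(tgt)-p;F=R.from_euler("z",w,degrees=True).as_matrix()@M
    print("t",round(o["t"],2),"at",p.round(1),"yawy %.2f tilt %.3f"%(cur,M[2,2]),"turn %.2f"%-w,"now",(M.T@d/10).round(2),"final",(F.T@d/10).round(2))
E
python3 - <<'E'
from h import *
plan([449.5,245,25],13.2+90);plan([449.5,245,120],13.2+90)
E
```

```text
t 2.1 at [211.2 588.2 185.8] yawy 70.25 tilt -1.000 turn -32.95 now [-34.03 -24.25  16.08] final [-15.36 -38.86  16.08]
t 2.1 at [211.2 588.2 185.8] yawy 70.25 tilt -1.000 turn -32.95 now [-34.03 -24.25   6.58] final [-15.36 -38.86   6.58]
```

Call:
move_arm:
  rows:
    - [0,0,0,-10.5,100]
    - [0,0,0,-10.5,100]
    - [0,0,0,-10.5,100]
    - [0,0,0,-1.45,100]
    - [-2.2,-5.5,0.9,0,100]
    - [-2.2,-5.5,0.9,0,100]
    - [-2.2,-5.5,0.9,0,100]
    - [-2.2,-5.5,0.9,0,100]
    - [-2.2,-5.5,0.9,0,100]
    - [-2.2,-5.5,0.9,0,100]

```text
t: 3.35
ee_pos: [416.2, 295.6, 131.8]
orientation: [-0.356, 3.12, 0.001]
ft_force: [1.5, -0.1, 0.7]
width: 88.0
grasp_force: 0.0
```

Call:
move_arm:
  rows:
    - [-2.16,-5.86,1.2,0,100]
    - [0,0,3,0,100]
    - [0,0,0,0,100]

```text
t: 3.72
ee_pos: [447.8, 244.4, 88.6]
orientation: [0.354, -3.118, 0.002]
ft_force: [-0.1, -0.8, 0.4]
width: 87.9
grasp_force: 0.0
```

```bash
python3 - <<'E'
from h import *
plan([449.5,245,25],103.2)
t=shot("top","t1");s=shot("scene","s1")
m=np.hstack([cv2.resize(t[210:330,150:290],(400,343),interpolation=cv2.INTER_CUBIC),cv2.resize(s[160:280,120:260],(400,343),interpolation=cv2.INTER_CUBIC)])
cv2.imwrite("pics/m3.png",m)
E
```

```text
t 3.73 at [447.8 244.4  88.6] yawy 102.95 tilt -1.000 turn -0.25 now [-0.2   0.02  6.36] final [-0.2   0.02  6.36]
```

View pics/m3.png

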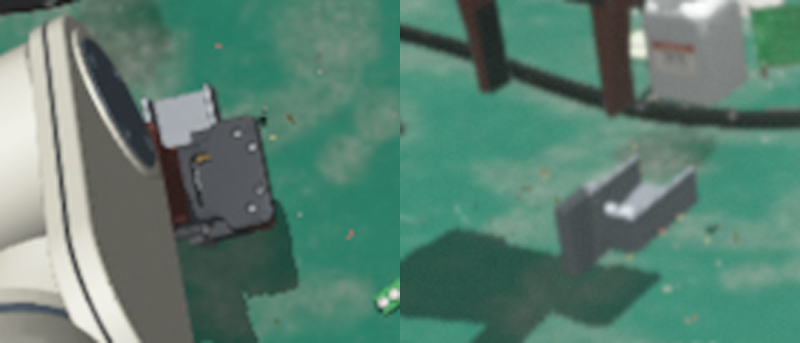

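Call:
move_arm:
  rows:
    - [-0.1,0,3.2,0,100]
    - [0,0,3.1,0,100]
    - [0,0,0,0,40]
    - [0,0,0,0,0]
    - [0,0,0,0,0]
    - [0,0,0,0,0]
    - [0,0,0,0,0]

```text
t: 4.7
ee_pos: [450.2, 246.2, 27.5]
orientation: [-0.361, 3.12, 0.0]
ft_force: [0.8, 0.3, 0.2]
width: 41.1
grasp_force: 0.0
```

```bash
python3 - <<'E'
from h import *
o=get_obs();print(o["width"],o["grasp_force"],o["ft_force"]);plan([449.5,245,60],103.2)
E
```

```text
41.06582019815306 0.0 [0.78954504 0.26589994 0.20498355]
t 4.7 at [450.2 246.2  27.5] yawy 103.19 tilt -1.000 turn -0.01 now [ 0.09 -0.1  -3.25] final [ 0.09 -0.1  -3.25]
```

Call:
move_arm:
  rows:
    - [0,0,0.1,0,0]
    - [0,0,0,0,0]
    - [0,0,0,0,0]
    - [0,0,0,0,0]
    - [0,0,0,0,0]
    - [0,0,0,0,0]
    - [0,0,0,0,0]

```text
t: 5.58
ee_pos: [449.8, 246.0, 26.0]
orientation: [0.361, -3.121, 0.0]
ft_force: [0.1, -0.8, -1.0]
width: 0.4
grasp_force: 0.0
```

Call:
move_arm:
  rows:
    - [0,0,0,0,0]
    - [0,0,-0.5,0,0]
    - [0,0,-1,0,0]
    - [0,0,-1,0,0]
    - [0,0,0,0,0]

```text
t: 6.2
ee_pos: [450.7, 246.5, 52.2]
orientation: [-0.361, 3.119, 0.001]
ft_force: [0.2, 0.7, -0.1]
width: 0.4
grasp_force: 0.0
```

```bash
python3 - <<'E'
from h import *
o=get_obs();print(o["width"],o["grasp_force"],o["ft_force"]);plan([365,-19,120],91.7)
s=shot("scene","s2");t=shot("top","t2")
m=np.hstack([cv2.resize(s[180:270,150:250],(500,450),interpolation=cv2.INTER_CUBIC)])
cv2.imwrite("pics/m4.png",m)
E
```

```text
0.44087872321437516 0.0 [ 0.20303227  0.73642026 -0.06941088]
t 6.2 at [450.7 246.5  52.2] yawy 103.19 tilt -1.000 turn 11.49 now [ 14.39 -23.89  -6.83] final [  9.34 -26.28  -6.82]
```

View pics/m4.png

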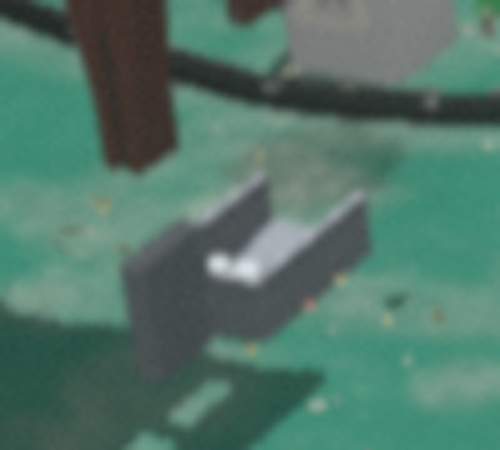

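```bash
python3 - <<'E'
from h import *
np.set_printoptions(precision=1,suppress=True)
print(proj("scene",[[450.7,246.5,52.2],[450,245,54],[450,245,0],[440,241,0],[450,245,120]]),proj("top",[[450.7,246.5,52.2],[450,245,54],[450,245,0]]))
for c,z in(("scene",0),("top",54)):
  for p in ((181,254),(178,213),(216.5,292)): print(c,p,ray(c,p,z))
s=cv2.imread("pics/s2.png");t=cv2.imread("pics/t2.png")
m=np.hstack([cv2.resize(t[210:330,150:290],(400,343),interpolation=cv2.INTER_CUBIC),cv2.resize(s[130:270,120:260],(343,343),interpolation=cv2.INTER_CUBIC)])
cv2.imwrite("pics/m5.png",m)
E
```

```text
[[181.9 228.3]
 [182.  227.9]
 [186.  252. ]
 [183.4 254.9]
 [176.7 196.5]] [[216.5 286. ]
 [217.  286.2]
 [222.7 287.9]]
scene (181, 254) [439.5 247.5   0. ]
scene (178, 213) [552.5 388.3   0. ]
scene (216.5, 292) [391.2  99.8   0. ]
top (181, 254) [517.9 324.5  54. ]
top (178, 213) [607.  336.3  54. ]
top (216.5, 292) [438.  245.5  54. ]
```

View pics/m5.png

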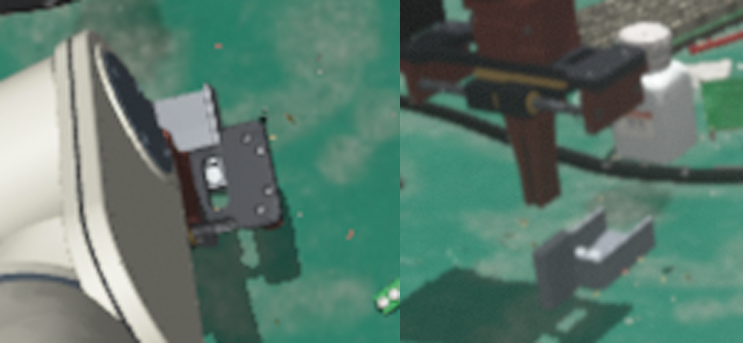

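Call:
move_arm:
  rows:
    - [0,0,0,0,100]
    - [0,0,0,0,100]
    - [0,0,0,0,100]
    - [0,0,0,0,100]
    - [0,0,0,0,100]
    - [0,0,0,0,100]
    - [0,0,1.2,0,100]
    - [0,0,1.2,0,100]
    - [0,0,1.2,0,100]
    - [0,0,0,0,100]

```text
t: 7.55
ee_pos: [448.9, 245.5, 13.6]
orientation: [0.361, -3.118, 0.002]
ft_force: [-0.2, 1.0, 0.1]
width: 87.5
grasp_force: 0.0
```

```bash
python3 - <<'E'
from h import *
np.set_printoptions(precision=1,suppress=True)
o=get_obs();print(o["width"],o["ee_pos"],o["ft_force"],o["qpos"])
P=np.array(o["ee_pos"]);M=R.from_rotvec(o["orientation"]).as_matrix()
Q=[P+44*M[:,1],P-44*M[:,1],P]
s=shot("scene","s3")
for q in proj("scene",Q): print(q);cv2.circle(s,tuple(np.round(q).astype(int)),2,(0,0,255),1)
cv2.imwrite("pics/m6.png",cv2.resize(s[120:300,60:300],(800,600),interpolation=cv2.INTER_CUBIC))
E
```

```text
87.4624004352731 [448.9 245.5  13.6] [-0.2  1.   0.1] [ 0.5  0.5  2.  -0.   0.6 -1.3]
[165.8 242. ]
[203.5 250.6]
[184.4 246.3]
```

View pics/m6.png

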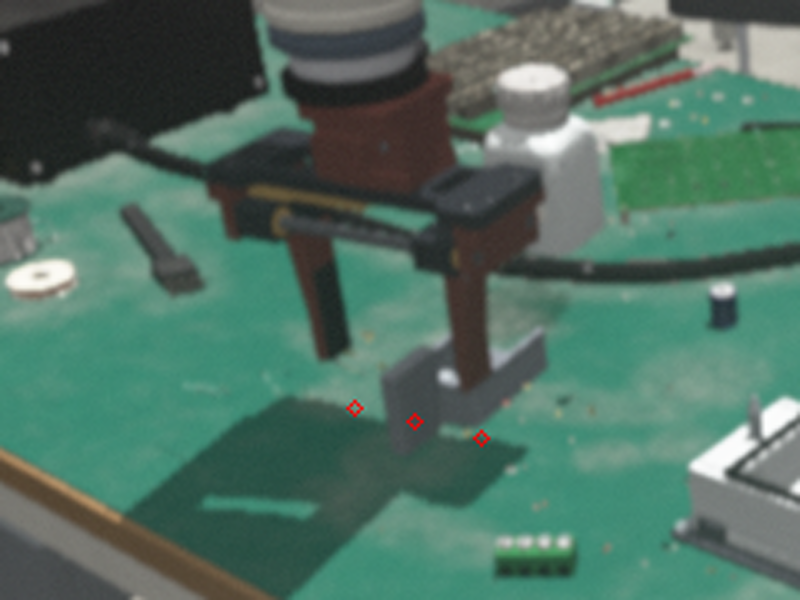

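Call:
move_arm:
  rows:
    - [0,0,0.8,0,100]
    - [0,0,0.8,0,50]
    - [0,0,0.7,0,0]
    - [0,0,0,0,0]
    - [0,0,0,0,0]
    - [0,0,0,0,0]
    - [0,0,0,0,0]
    - [0,0,0,0,0]
    - [0,0,0,0,0]
    - [0,0,0,0,0]

```text
t: 8.85
ee_pos: [449.9, 246.0, -8.0]
orientation: [-0.361, 3.121, -0.0]
ft_force: [0.5, -0.3, 2.2]
width: 11.8
grasp_force: 30.0
```

```bash
python3 - <<'E'
from h import *
np.set_printoptions(precision=1,suppress=True)
o=get_obs();print(o["width"],o["grasp_force"],o["ee_pos"],o["ft_force"],[a for a in dir(ctrl) if a[0]!="_"],ctrl.grip_point_offset)
shot("scene","s4")
E
```

```text
11.755925257944314 30.00000089406967 [449.9 246.   -8. ] [ 0.5 -0.3  2.2] ['Unreachable', 'grip_point_offset'] 18.700000000000003
```

Call:
move_arm:
  rows:
    - [0,0,-1,0,0]
    - [0,0,-2,0,0]
    - [0,0,-2,0,0]
    - [0,0,-1,0,0]
    - [0,0,0,5.8,0]
    - [0,0,0,5.7,0]

```text
t: 9.65
ee_pos: [449.7, 246.0, 52.2]
orientation: [0.041, -3.141, 0.0]
ft_force: [-0.0, -0.7, -1.2]
width: 11.8
grasp_force: 30.0
```

```bash
python3 - <<'E'
from h import *
o=get_obs();print(o["width"],o["ft_force"]);plan([362,-19.3,52],91.7)
s=shot("scene","s5");
cv2.imwrite("pics/m7.png",cv2.resize(s[140:280,120:300],(720,560),interpolation=cv2.INTER_CUBIC))
E
```

```text
11.793309886286577 [-0.02465518 -0.66727616 -1.24069339]
t 9.65 at [449.7 246.   52.2] yawy 91.51 tilt -1.000 turn -0.19 now [ 9.460e+00 -2.629e+01  2.000e-02] final [ 9.550e+00 -2.625e+01  2.000e-02]
```

View pics/m7.png

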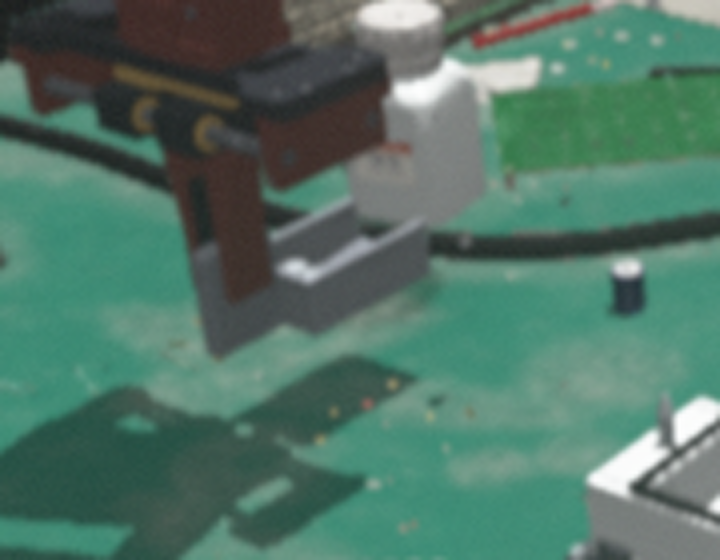

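Call:
move_arm:
  rows:
    - [0.6,-1.6,0,-0.19,0]
    - [1.2,-3.3,0,0,0]
    - [1.2,-3.3,0,0,0]
    - [1.2,-3.3,0,0,0]
    - [1.2,-3.3,0,0,0]
    - [1.2,-3.3,0,0,0]
    - [1.2,-3.3,0,0,0]
    - [1.2,-3.3,0,0,0]
    - [0.6,-1.6,0,0,0]
    - [0,0,0,0,0]

```text
t: 10.95
ee_pos: [361.2, -20.9, 52.0]
orientation: [0.05, -3.14, -0.0]
ft_force: [-0.3, -0.6, -1.3]
width: 12.1
grasp_force: 30.0
```

```bash
python3 - <<'E'
from h import *
o=get_obs();print(o["width"],o["ft_force"],o["qpos"]);plan([362,-19.3,7],91.7)
E
```

```text
12.139959355600466 [-0.3363254  -0.59113092 -1.34592454] [-9.07627606e-02  3.03474066e-01  2.27428329e+00 -1.34624341e-04
  5.64739436e-01 -1.69327308e+00]
t 10.95 at [361.2 -20.9  52. ] yawy 91.82 tilt -1.000 turn 0.12 now [-0.09  0.16  4.5 ] final [-0.09  0.16  4.5 ]
```

Call:
move_arm:
  rows:
    - [0,0.15,1.5,0,0]
    - [0,0,1.5,0,0]
    - [0,0,1.5,0,0]
    - [-0.2,0,0,0,0]
    - [-0.2,0,0,0,0]
    - [-0.2,0,0,0,0]

```text
t: 11.7
ee_pos: [367.7, -18.1, 7.3]
orientation: [0.053, -3.14, -0.0]
ft_force: [-5.9, -1.7, 1.4]
width: 11.8
grasp_force: 30.0
```

Call:
move_arm:
  rows:
    - [-0.2,0,0,0,0]
    - [-0.2,0,0,0,0]

```text
t: 11.95
ee_pos: [367.5, -17.9, 6.8]
orientation: [0.052, -3.133, -0.001]
ft_force: [-14.0, -1.5, 5.9]
width: 11.8
grasp_force: 30.0
```

Call:
move_arm:
  rows:
    - [-0.1,0,-0.3,0,0]
    - [-0.1,0,-0.3,0,0]
    - [-0.15,0,-0.3,0,0]
    - [-0.15,0,-0.3,0,0]

```text
t: 12.45
ee_pos: [372.7, -17.6, 18.5]
orientation: [0.052, -3.133, -0.001]
ft_force: [-7.7, -0.7, -2.6]
width: 11.6
grasp_force: 30.0
```

```bash
cat > tilt.py <<'E'
from h import *
# silhouette fit of the pan in scene: scoop boxes (frame: grip point origin), pivot P world, yaw, tilt
def boxes(lo,hi):return np.array([[x,y,z] for x in(lo[0],hi[0]) for y in(lo[1],hi[1]) for z in(lo[2],hi[2])],float)
B=[boxes((-21,-6,-40),(21,6,14)),boxes((21,-26,-40),(100,-22,-10)),boxes((21,22,-40),(100,26,-10)),boxes((21,-26,-40),(100,26,-34)),boxes((21,-26,-40),(25,26,-10))]
def sil(P,yaw,th,c="scene"):
    m=np.zeros((480,640),np.uint8);Rm=R.from_euler("zy",[yaw,th]).as_matrix()
    for b in B:
        q=proj(c,b@Rm.T+P).astype(np.float32);cv2.fillConvexPoly(m,cv2.convexHull(q).astype(np.int32),1)
    return m>0
def measure(P,yaw=.03,c="scene",save=None):
    im=optics.get_image(c)
    if save:cv2.imwrite(save,im)
    f=spotter.regions_of(c,"scoop_pan")+spotter.regions_of(c,"scoop_handle")
    for g in f[:4]:
        r=g["region"];best=max(((( (s:=sil(P+np.array([dx,0,dz]),yaw,np.radians(a),c))&r).sum()/(s|r).sum(),a,dx,dz) for a in range(-10,56,3) for dx in(-6,0,6) for dz in(-6,0,6)))
        print(c,round(g["conf"],2),r.sum(),np.round(g["point"]),"IoU %.2f tilt %d dx %d dz %d"%best)
E
python3 - <<'E'
from tilt import *
o=get_obs();print(o["ee_pos"],o["ft_force"]);measure(np.array(o["ee_pos"])+[0,0,48],save="pics/s6.png")
E
```

```text
[372.6572982  -17.63776367  18.51901856] [-7.66815458 -0.69261942 -2.62621714]
scene 0.91 1474 [274. 294.] IoU 0.72 tilt 8 dx 0 dz 0
scene 0.33 3794 [460. 343.] IoU 0.00 tilt 53 dx 6 dz 6
scene 0.69 1425 [278. 294.] IoU 0.70 tilt 8 dx 0 dz 0Traceback (most recent call last):
  File "<stdin>", line 2, in <module>
  File "tilt.py", line 15, in measure
    r=g["region"];best=max(((( (s:=sil(P+np.array([dx,0,dz]),yaw,np.radians(a),c))&r).sum()/(s|r).sum(),a,dx,dz) for a in range(-10,56,3) for dx in(-6,0,6) for dz in(-6,0,6)))
                       ~~~^^^^^^^^^^^^^^^^^^^^^^^^^^^^^^^^^^^^^^^^^^^^^^^^^^^^^^^^^^^^^^^^^^^^^^^^^^^^^^^^^^^^^^^^^^^^^^^^^^^^^^^^^^^^^^^^^^^^^^^^^^^^^^^^^^^^^^^^^^^^^^^^^^^^^
  File "tilt.py", line 15, in <genexpr>
    r=g["region"];best=max(((( (s:=sil(P+np.array([dx,0,dz]),yaw,np.radians(a),c))&r).sum()/(s|r).sum(),a,dx,dz) for a in range(-10,56,3) for dx in(-6,0,6) for dz in(-6,0,6)))
                                   ~~~^^^^^^^^^^^^^^^^^^^^^^^^^^^^^^^^^^^^^^^^^^^
  File "tilt.py", line 8, in sil
    q=proj(c,b@Rm.T+P).astype(np.float32);cv2.fillConvexPoly(m,cv2.convexHull(q).astype(np.int32),1)
      ~~~~^^^^^^^^^^^^
  File "h.py", line 11, in proj
    K,M,t=cal(c);q=(np.atleast_2d(P)-t)@M@K.T;return q[:,:2]/q[:,2:]
          ~~~^^^
  File "h.py", line 5, in cal
    k=optics.calibration(c);K=np.array(k["camera_matrix"]);o=np.array(k["orientation"],float)
ValueError: time passes only in moves, steps and waits
```

Call:
move_arm:
  rows:
    - [-0.15,0,-0.3,0,0]
    - [-0.2,0,-0.3,0,0]
    - [0,0,0,0,0]

```text
t: 12.98
ee_pos: [376.1, -17.5, 24.5]
orientation: [0.052, -3.133, -0.001]
ft_force: [-9.6, 0.2, -1.5]
width: 12.1
grasp_force: 30.0
```

```bash
sed -i 's/^def cal/from functools import lru_cache\n@lru_cache\ndef cal/' h.py; sed -i 's/f=spotter.regions_of(c,"scoop_pan")+spotter.regions_of(c,"scoop_handle")/f=spotter.regions_of(c,"scoop_pan")/;s/f\[:4\]/f[:1]/;s/range(-10,56,3)/range(-8,60,2)/' tilt.py
python3 - <<'E'
from tilt import *
o=get_obs();print(o["ee_pos"],o["ft_force"]);measure(np.array(o["ee_pos"])+[0,0,48],save="pics/s7.png")
E
```

```text
[376.05599354 -17.51031099  24.53732187] [-9.5564735   0.21228868 -1.50521039]
scene 0.72 3660 [460. 343.] IoU 0.00 tilt 58 dx 6 dz 6
```

Call:
move_arm:
  rows:
    - [0.6,0,0,0,0]
    - [0,0,-1,0,0]
    - [0,0,-1.3,0,0]
    - [0,0,-1.3,0,0]
    - [0,0,-1.4,0,0]
    - [-0.8,0,0,0,0]
    - [-0.8,0,0,0,0]
    - [-0.8,0,0,0,0]
    - [-0.8,0,0,0,0]
    - [-0.8,0,0,0,0]

```text
t: 14.32
ee_pos: [415.3, -16.7, 74.7]
orientation: [0.052, -3.14, -0.0]
ft_force: [0.1, 0.3, -1.7]
width: 11.7
grasp_force: 30.0
```

```bash
python3 - <<'E'
from tilt import *
np.set_printoptions(precision=1,suppress=True)
o=get_obs();print(o["ee_pos"],o["ft_force"],o["width"]);measure(np.array(o["ee_pos"])+[0,0,48],save="pics/s8.png")
plan([439.5,-15,74],91.7)
E
```

```text
[415.3 -16.7  74.7] [ 0.1  0.3 -1.7] 11.68327357045536
scene 0.94 1406 [289. 258.] IoU 0.74 tilt 12 dx 0 dz 0
t 14.43 at [416.  -16.7  74.9] yawy 91.89 tilt -1.000 turn 0.19 now [-2.4  0.1  0.1] final [-2.4  0.1  0.1]
```

Call:
move_arm:
  rows:
    - [-0.8,0.05,0,0,0]
    - [-0.8,0.05,0,0,0]
    - [-0.8,0,0,0,0]
    - [-0.5,0,0,0,0]
    - [0,0,1,0,0]
    - [0,0,1,0,0]
    - [0,0,0.7,0,0]
    - [0,0,0,0,0]

```text
t: 15.42
ee_pos: [443.0, -14.7, 47.5]
orientation: [0.052, -3.139, -0.0]
ft_force: [-3.8, 0.3, 5.7]
width: 11.8
grasp_force: 30.0
```

Call:
move_arm:
  rows:
    - [-0.2,0,0,0,0]
    - [-0.2,0,0,0,0]
    - [-0.2,0,0,0,0]

```text
t: 15.8
ee_pos: [449.0, -14.5, 47.9]
orientation: [0.052, -3.14, -0.0]
ft_force: [-1.7, 0.4, 5.7]
width: 11.8
grasp_force: 30.0
```

Call:
move_arm:
  rows:
    - [-0.1,0,-0.3,0,0]
    - [-0.2,0,0,0,0]
    - [-0.2,0,0,0,0]

```text
t: 16.18
ee_pos: [455.1, -14.4, 50.9]
orientation: [-0.052, 3.141, -0.0]
ft_force: [0.8, 0.4, -1.6]
width: 11.8
grasp_force: 30.0
```

```bash
python3 - <<'E'
from tilt import *
o=get_obs();print(o["ee_pos"],o["ft_force"],o["width"]);measure(np.array(o["ee_pos"])+[0,0,48],save="pics/s9.png")
E
```

```text
[455.12147572 -14.4114034   50.93387233] [ 0.81278754  0.37133228 -1.60078752] 11.780594507228217
scene 0.84 1242 [303. 254.] IoU 0.74 tilt 8 dx 0 dz -6
```

Call:
move_arm:
  rows:
    - [-0.2,0,0,0,0]
    - [-0.2,0,0,0,0]

```text
t: 16.52
ee_pos: [457.0, -14.3, 50.7]
orientation: [0.052, -3.137, -0.0]
ft_force: [-8.4, -1.4, 2.8]
width: 11.6
grasp_force: 30.0
```

```bash
python3 - <<'E'
from tilt import *
o=get_obs();print(o["ee_pos"],o["ft_force"],o["width"])
optics.get_image("scene")
f=spotter.regions_of("scene","scoop_pan")[0];r=f["region"];print(f["conf"],r.sum())
P0=np.array(o["ee_pos"])
def sc(a,dx,dy,dz):
    s=sil(P0+[dx,dy,48+dz],.03,np.radians(a));return (s&r).sum()/(s|r).sum()
L=sorted(((sc(a,dx,dy,dz),a,dx,dy,dz) for a in range(0,20,2) for dx in(-6,-3,0,3,6) for dy in (-4,0,4) for dz in(-9,-6,-3,0,3)),reverse=True)[:8]
for l in L:print(l)
E
```

```text
[457.04078959 -14.25524142  50.66131108] [-8.39937448 -1.37412379  2.83552239] 11.560564725376578
0.95 1225
(np.float64(0.7547987616099071), 10, 3, 4, -9)
(np.float64(0.7518427518427518), 10, 0, 4, -6)
(np.float64(0.7515566625155666), 12, 6, 4, -6)
(np.float64(0.750154990700558), 10, 6, 4, -9)
(np.float64(0.749691738594328), 12, 3, 4, -6)
(np.float64(0.7484662576687117), 8, 3, 4, -9)
(np.float64(0.7478527607361963), 10, 3, 4, -6)
(np.float64(0.7444029850746269), 14, 3, 4, -3)
```

Call:
move_arm:
  rows:
    - [-0.15,0,-0.3,0,0]
    - [-0.2,0,-0.3,0,0]
    - [-0.2,0,-0.3,0,0]
    - [-0.2,0,-0.3,0,0]
    - [0,0,0,0,0]

```text
t: 17.25
ee_pos: [466.6, -14.0, 63.3]
orientation: [-0.052, 3.141, -0.0]
ft_force: [-4.8, 1.0, -0.1]
width: 11.7
grasp_force: 30.0
```

```bash
cat >> tilt.py <<'E'
def m2(lo,hi,yaw=.03,save=None):
    o=get_obs();P0=np.array(o["ee_pos"]);print(P0.round(1),np.round(o["ft_force"],1),round(o["width"],1),"t",round(o["t"],2))
    im=optics.get_image("scene")
    if save:cv2.imwrite(save,im)
    f=spotter.regions_of("scene","scoop_pan")
    if not f:print("none");return
    r=f[0]["region"]
    def sc(a,dx,dz):
        s=sil(P0+[dx,2,48+dz],yaw,np.radians(a));return (s&r).sum()/(s|r).sum()
    L=sorted(((round(sc(a,dx,dz),3),a,dx,dz) for a in range(lo,hi,2) for dx in(-4,0,4) for dz in(-8,-4,0,4)),reverse=True)[:3]
    print(round(f[0]["conf"],2),r.sum(),L)
E
python3 -c "
from tilt import *
m2(4,36,save='pics/s10.png')"
```

```text
[466.6 -14.   63.3] [-4.8  1.  -0.1] 11.7 t 17.25
0.68 1135 [(np.float64(0.729), 18, 0, -4), (np.float64(0.72), 18, -4, -4), (np.float64(0.719), 16, 0, -8)]
```

Call:
move_arm:
  rows:
    - [0.3,0,0,0,0]
    - [0,0,0.6,0,0]
    - [-0.3,0,0,0,0]
    - [-0.3,0,0,0,0]
    - [-0.2,0,-0.3,0,0]
    - [-0.2,0,-0.3,0,0]
    - [-0.25,0,-0.3,0,0]
    - [-0.25,0,-0.3,0,0]
    - [0,0,0,0,0]

```text
t: 18.48
ee_pos: [476.7, -13.6, 68.4]
orientation: [0.052, -3.138, -0.0]
ft_force: [-5.8, 0.4, -0.5]
width: 12.0
grasp_force: 30.0
```

```bash
python3 -c "
from tilt import *
m2(10,46,save='pics/s11.png')"
```

```text
[476.7 -13.6  68.4] [-5.8  0.4 -0.5] 12.0 t 18.48
0.75 1182 [(np.float64(0.803), 24, -4, -4), (np.float64(0.799), 26, -4, -4), (np.float64(0.773), 22, -4, -8)]
```

Call:
move_arm:
  rows:
    - [-0.25,0,-0.25,0,0]
    - [-0.3,0,-0.25,0,0]
    - [-0.3,0,-0.25,0,0]
    - [-0.3,0,-0.25,0,0]
    - [-0.3,0,-0.2,0,0]
    - [-0.3,0,-0.2,0,0]
    - [-0.3,0,-0.2,0,0]
    - [-0.3,0,-0.2,0,0]
    - [0,0,0,0,0]

```text
t: 19.7
ee_pos: [502.5, -12.9, 87.3]
orientation: [-0.052, 3.14, -0.0]
ft_force: [-3.7, 0.7, 0.2]
width: 11.8
grasp_force: 30.0
```

```bash
python3 -c "
from tilt import *
m2(20,60,save='pics/s12.png')"
```

```text
[502.5 -12.9  87.3] [-3.7  0.7  0.2] 11.8 t 19.7
0.71 1113 [(np.float64(0.802), 40, -4, -4), (np.float64(0.782), 38, -4, -4), (np.float64(0.78), 38, -4, -8)]
```

Call:
move_arm:
  rows:
    - [0.5,0,0,0,0]
    - [0.7,0,0.2,0,0]
    - [0.7,0,0.4,0,0]
    - [0.6,0,0.4,0,0]
    - [0,0,0,0,0]
    - [0,0,0,0,0]
    - [0,0,0,0,0]
    - [0,0,0,0,0]

```text
t: 20.8
ee_pos: [477.1, -13.7, 77.1]
orientation: [-0.052, 3.141, -0.0]
ft_force: [-0.5, 0.9, -1.3]
width: 12.1
grasp_force: 30.0
```

```bash
python3 - <<'E'
from tilt import *
m2(20,60,save='pics/s13.png')
t=shot("top","t13");s=cv2.imread("pics/s13.png")
m=np.hstack([cv2.resize(t[200:300,290:390],(400,400),interpolation=cv2.INTER_CUBIC),cv2.resize(s[200:310,250:360],(400,400),interpolation=cv2.INTER_CUBIC)])
cv2.imwrite("pics/m8.png",m)
E
```

```text
[477.1 -13.7  77.1] [-0.5  0.9 -1.3] 12.1 t 20.8
0.97 1173 [(np.float64(0.805), 40, -4, -4), (np.float64(0.799), 38, -4, -4), (np.float64(0.778), 42, -4, 0)]
```

Call:
move_arm:
  rows:
    - [0.6,0,0,0,0]
    - [-0.8,0,0,0,0]
    - [0.8,0,0,0,0]
    - [-0.8,0,0,0,0]
    - [0.8,0,0,0,0]
    - [-0.6,0,0,0,0]
    - [0,0,0,0,0]
    - [0,0,0,0,0]

```text
t: 21.95
ee_pos: [477.0, -13.7, 77.0]
orientation: [-0.052, 3.141, -0.0]
ft_force: [-0.3, -0.2, -0.8]
width: 11.7
grasp_force: 30.0
```

```bash
python3 - <<'E'
from h import *
F=[]
for c in ("top","scene"):
    im=shot(c,c+"14");F.append(get_obs()["ft_force"])
    f=spotter.regions_of(c,"slug0_c");F.append(get_obs()["ft_force"])
    print(c,[(np.round(x["point"],1),round(x["conf"],2),x["region"].sum()) for x in f[:8]])
print(np.mean(F,0),get_obs()["ee_pos"])
t=cv2.imread("pics/top14.png")[200:300,290:390];s=cv2.imread("pics/scene14.png")[200:310,250:360]
cv2.imwrite("pics/m8.png",np.hstack([cv2.resize(t,(400,400),interpolation=cv2.INTER_CUBIC),cv2.resize(s,(400,400),interpolation=cv2.INTER_CUBIC)]))
E
```

```text
top []
scene [(array([461.2, 344.1]), 0.51, np.int64(3766))]
[-0.00181754  0.30035779 -1.38156884] [476.80787878 -13.66384703  76.95311648]
```

```bash
python3 - <<'E'
from h import *
F=[]
for i in range(14):
    optics.get_image("top");F.append(get_obs()["ft_force"][2])
print(np.mean(F),np.std(F))
s=cv2.imread("pics/scene14.png");t=cv2.imread("pics/top14.png");np.set_printoptions(linewidth=250)
o=get_obs();P=np.array(o["ee_pos"])+[-4,2,44]
Rm=R.from_euler("zy",[.03,np.radians(41)]).as_matrix()
pts=np.array([[25,0,-34],[35,0,-30],[50,0,-30],[70,0,-30],[90,0,-28],[100,0,-30],[100,-26,-10],[100,26,-10],[21,-26,-10],[21,26,-10]])
print(proj("scene",pts@Rm.T+P).round(0).tolist())
g=cv2.cvtColor(s,cv2.COLOR_BGR2GRAY)[228:286:2,280:350:2];print(g)
E
```

```text
-0.8237307889801375 0.37676264319581043
[[293.0, 253.0], [297.0, 252.0], [301.0, 254.0], [306.0, 256.0], [312.0, 258.0], [314.0, 260.0], [330.0, 254.0], [306.0, 245.0], [310.0, 243.0], [285.0, 234.0]]
[[149 120 115 ... 144 141 144]
 [140 114 114 ... 144 145 142]
 [131 113 114 ... 146 146 145]
 ...
 [156 148 145 ... 154 154 176]
 [143 152 156 ... 153 172 190]
 [100 122 137 ... 172 189 152]]
```

Call:
move_arm:
  rows:
    - [0,0,-2,0,0]
    - [0,0,-2.3,0,0]
    - [0,0,-2.3,0,0]
    - [0.5,3,0,0,0]
    - [0.7,4.5,0,0,0]
    - [0.7,4.5,0,0,0]
    - [0.7,4.5,0,0,0]
    - [0.5,3,0,0,0]
    - [0,0,0,0,0]

```text
t: 23.98
ee_pos: [439.1, 181.7, 143.0]
orientation: [-0.057, 3.141, 0.0]
ft_force: [-0.3, 0.1, -1.1]
width: 11.7
grasp_force: 30.0
```

```bash
python3 - <<'E'
from tilt import *
m2(20,60,save='pics/s15.png');plan([445,180,56],91.7)
t=shot("top","t15");g=cv2.cvtColor(t,cv2.COLOR_BGR2GRAY)
print(proj("top",[[510.8,-15,12],[545,23,12],[476,-53,12],[510.8,-15,24]]).round(1).tolist())
np.set_printoptions(linewidth=250,threshold=10000)
print(g[241:278,320:364:1][::1])
E
```

```text
[439.1 181.7 143. ] [-0.3  0.1 -1.1] 11.7 t 23.98
0.92 1420 [(np.float64(0.786), 40, -4, -4), (np.float64(0.757), 42, -4, 0), (np.float64(0.752), 38, -4, -8)]
t 24.07 at [439.3 180.  142.9] yawy 91.94 tilt -1.000 turn 0.24 now [-0.57 -0.01  8.69] final [-0.57 -0.01  8.69]
[[340.5, 260.0], [323.3, 244.7], [357.9, 275.8], [340.7, 259.3]]
[[191  60 117 140 134 130 124 108  92  89  82  76  73  71 102 122 123 120 119 118 119 119 149 168 168 168 168 168 168 193 193 173 170 163 158 152 131 111 108  82  96 177 210 210]
 [191  79 150 173 163 156 151 131 110 105  98  92  89  86  84  86  87  83  78  78  78  76  81  86  85  85  85  87  86  86  86  86  85  86  85  86  86  87 139 125 105 215 239 239]
 [191  70 119 116  85  86  84  84  84  84  85  87  94  99  97  91  90  97 100 102 101 100 100  96  89  91  96  99 106 109 108 108 113 116 116 116 116 101 161 147  79 208 239 239]
 [191  49 138 150 118 119 118 118 117 118 104 113 146 170 163 135 113 120 140 162 163 146 130 120 131 168 175 153 133 132 138 138 142 147 148 147 147 119 162 147  80 209 239 239]
 [191  47 162 181 152 151 151 151 151 152 130 
[... 5161 characters left out ...]
0 216 228 229 229 230 225 220 221 220 220 221 221 221 197 168 168 177 185 187 169 146 146 150 165 176 189 198 174 150 155 158 159 151 143 131 118  92  50 185 235]
 [205 154  55  96 141 158 159 164 166 143 117 119 118 120 121 122 123 102  81  83  83  84  84  83  69  51  50  50  46  43  43  43  43  50  54  54  53  52  52  52  66  73 179 233]
 [239 193  55  43  50  56  53  54  54  52  52  66  74  73  72  89 101 101 100 124 140 140 141 142 142 164 164 147 144 139 134 127 109  94  94  86  79  76  72  69  84  94 172 213]
 [229 193 130 109  94  94  87  80  76  72  70  85  94  90  87 105 119 118 120 148 167 168 168 168 168 194 194 175 172 166 159 154 137 121 117 105  94  91  88  87  84  80  77  69]]
```

Call:
move_arm:
  rows:
    - [0,0,2,0,0]
    - [0,0,2,0,0]
    - [0,0,2,0,0]
    - [0,0,1.9,0,0]
    - [0,0,0.9,0,0]
    - [0.5,0,0.6,0,0]
    - [0.6,0,0.5,0,0]
    - [0.7,0,0.5,0,0]
    - [0,0,0,0,0]

```text
t: 25.25
ee_pos: [421.0, 179.6, 39.4]
orientation: [-0.052, 3.141, 0.0]
ft_force: [-1.6, -1.2, 3.4]
width: 11.7
grasp_force: 30.0
```

```bash
python3 -c "
from tilt import *
m2(0,50)"
```

```text
[421.  179.6  39.4] [-1.6 -1.2  3.4] 11.7 t 25.25
0.59 26 [(np.float64(0.0), 48, 4, 4), (np.float64(0.0), 48, 4, 0), (np.float64(0.0), 48, 4, -4)]
```

Call:
move_arm:
  rows:
    - [0.5,0,0.4,0,0]
    - [0.5,0,0.5,0,0]
    - [0.4,0,0.4,0,0]
    - [0.4,0,0.5,0,0]
    - [0.4,0,0.5,0,0]
    - [0.3,0,0.5,0,0]
    - [0.3,0,0.5,0,0]
    - [0.3,0,0.5,0,0]
    - [0.2,0,0.5,0,0]

```text
t: 26.48
ee_pos: [387.0, 178.3, -4.0]
orientation: [0.052, -3.139, 0.001]
ft_force: [-3.2, 0.7, 5.9]
width: 11.7
grasp_force: 30.0
```

```bash
python3 -c "
from tilt import *
m2(-6,30)"
```

```text
[387.  178.3  -4. ] [-3.2  0.7  5.9] 11.7 t 26.48
0.84 1580 [(np.float64(0.712), 0, -4, -8), (np.float64(0.698), 4, -4, -4), (np.float64(0.695), 2, -4, -8)]
```

Call:
move_arm:
  rows:
    - [0,0,0.3,0,0]
    - [0,0,0.3,0,0]
    - [0,0,0,0,30]
    - [0,0,0,0,60]
    - [0,0,0,0,70]
    - [0,0,0,0,70]
    - [0,0,0,0,70]
    - [0,0,0,0,70]
    - [0,0,0,0,70]

```text
t: 27.7
ee_pos: [391.3, 179.3, -8.4]
orientation: [-0.053, 3.136, 0.002]
ft_force: [0.4, -3.8, 20.7]
width: 61.6
grasp_force: 10.4
```

```bash
python3 -c "
from tilt import *
m2(-6,30,save='pics/s17.png');shot('top','t17')
plan([510,-290,140],10.3)"
```

```text
[391.3 179.3  -8.4] [ 0.4 -3.8 20.7] 61.6 t 27.7
0.72 61 [(np.float64(0.0), 28, 4, 4), (np.float64(0.0), 28, 4, 0), (np.float64(0.0), 28, 4, -4)]
t 27.85 at [391.3 179.2  -8.4] yawy 91.92 tilt -1.000 turn 81.62 now [-10.37 -47.28 -14.85] final [-48.36   3.31 -14.59]
```

Call:
move_arm:
  rows:
    - [0,0,-0.3,0,70]
    - [0,0,-0.3,0,70]

```text
t: 28.1
ee_pos: [389.0, 178.7, -3.8]
orientation: [-0.051, 3.14, 0.001]
ft_force: [-0.4, -0.6, 0.1]
width: 61.6
grasp_force: 0.0
```

```bash
python3 - <<'E'
from tilt import *
o=get_obs();print(o["ee_pos"],o["ft_force"],o["width"],o["grasp_force"],o["moment"])
for c in("scene","top"):
  optics.get_image(c)
  for l in("scoop_pan","scoop_handle"):
    f=spotter.regions_of(c,l);print(c,l,[(np.round(x["point"]),round(x["conf"],2),x["region"].sum()) for x in f[:3]])
print(proj("scene",[[391,179,40],[446,179,20]]),proj("top",[[391,179,40],[446,179,20]]))
s=cv2.imread("pics/s17.png");cv2.imwrite("pics/m9.png",cv2.resize(s[140:300,120:300],(800,600),interpolation=cv2.INTER_CUBIC))
E
```

```text
[388.97177614 178.69182527  -3.7545026 ] [-0.37191514 -0.63579302  0.13504951] 61.62886270042411 0.0 [-0.01051898 -0.03403976 -0.00026822]
scene scoop_pan [(array([185., 266.]), 0.9, np.int64(1395))]
scene scoop_handle [(array([187., 265.]), 0.92, np.int64(1352)), (array([310., 273.]), 0.57, np.int64(613)), (array([459., 343.]), 0.21, np.int64(3754))]
top scoop_pan [(array([257., 286.]), 0.74, np.int64(206))]
top scoop_handle [(array([260., 285.]), 0.69, np.int64(209))]
[[182.32092167 258.44155652]
 [206.70436529 254.46791304]] [[248.69643555 314.99222575]
 [251.06183376 289.20538568]]
```

View pics/m9.png

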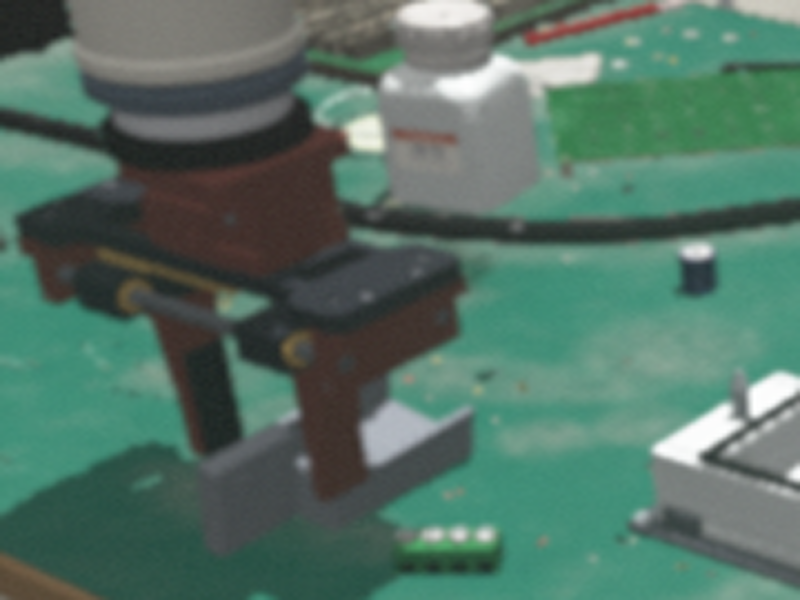

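Call:
move_arm:
  rows:
    - [0,0,-1,0,70]
    - [0,0,-3,0,100]
    - [0,0,-5,0,100]
    - [0,-5,-4,0,100]
    - [0,-6,0,0,100]
    - [0,-6,0,0,100]

```text
t: 29.15
ee_pos: [394.5, 8.4, 126.4]
orientation: [-0.054, 3.138, -0.0]
ft_force: [0.4, 0.5, 0.4]
width: 87.8
grasp_force: 0.0
```

```bash
python3 - <<'E'
from h import *
np.set_printoptions(linewidth=250,threshold=10000)
o=get_obs();print(o["ee_pos"],o["ft_force"])
t=shot("top","t18");s=shot("scene","s18")
f=spotter.regions_of("top","scoop_pan")[0];r=f["region"];ys,xs=np.where(r);print(f["conf"],r.sum(),cv2.minAreaRect(np.c_[xs,ys].astype(np.float32)),xs.min(),xs.max(),ys.min(),ys.max())
print(ray("top",f["point"],10))
g=cv2.cvtColor(t,cv2.COLOR_BGR2GRAY);print(g[ys.min()-1:ys.max()+2,xs.min()-1:xs.max()+2])
f=spotter.regions_of("scene","scoop_pan")[0];r=f["region"];ys,xs=np.where(r);print(f["conf"],r.sum(),xs.min(),xs.max(),ys.min(),ys.max())
g=cv2.cvtColor(s,cv2.COLOR_BGR2GRAY);print(g[ys.min():ys.max()-12,xs.min():xs.max()+2])
E
```

```text
[394.52053461   8.41572325 126.39898026] [0.35762898 0.48885485 0.40081908]
0.59 1083 ((249.44195556640625, 306.8575439453125), (25.55002784729004, 56.47243118286133), 1.7899105548858643) 237 263 279 335
[422.18925714 178.0313664   10.        ]
[[109 104 134 127  85  91 110 120 121 127 133 133 133 132 132 133 134 130 128 129 129 135 140 140 161 161 112  75  93]
 [109 105 145 131  64  81 128 149 148 155 161 160 161 162 162 162 162 162 162 162 162 162 163 162 164 152 107  57  83]
 [108 104 146 132  62  87 139 160 160 160 161 161 161 161 161 161 162 162 162 162 162 162 162 162 164 152 107  55  82]
 [109 107 147 131  63  88 139 160 161 161 160 161 161 161 162 162 162 162 162 162 162 162 162 162 163 152 107  55  83]
 [110 108 148 131  61  89 140 161 160 161 161 161 161 161 161 161 161 162 162 161 162 162 162 161 163 152 106  62  86]
 [110 109 149 131  61  89 139 161 161 161 161 160 161 161 161 161 161 161 161 162 162 162 162 162 164 152 106  70  90]
 [113 110 149 131  60  88 138 161 160 160 161 160 161 161 161 161 161 160 161 162 161 162 162 162 164 153 107  68  88]
 [114 107 146 132  59 
[... 13973 characters left out ...]
97  94  94  97  98  97  95  97  96  94  95  96  98 100  99 100 100  98  98  99 100 103 108 118 127 135 137 140 140 140 139 138 138 141 149 160 157 148
  148 145 143 142]
 [155 128 104  95  97  99 100 100 100  98  97 101  99 100  98 100 101  96  99  98  99  96  96  96  92  95  95  95  96  95  96  96  97  99  97  99 100 100  99  99 100  98 101 105 114 123 129 134 136 137 139 138 139 138 139 139 139 145 149 148 145
  143 141 143 143]
 [157 135 108  96  95 100  98 100 100  99 100 101 100 100 100  97  99  98  99  98  95  95  98  95  94  92  95  95  95  96  95  97 100 102 101 101 100  99 100 100 100 104 112 116 129 135 137 138 137 137 137 136 137 137 137 139 140 140 142 143 142
  143 142 142 142]]
```

Call:
move_arm:
  rows:
    - [0,0,0,10.2,100]
    - [0,0,0,10.2,100]
    - [0,0,0,10.2,100]
    - [0,0,0,10.2,100]
    - [0,0,0,10.2,100]
    - [0,0,0,10.2,100]
    - [0,0,0,10.2,100]
    - [0,0,0,10.2,100]

```text
t: 30.35
ee_pos: [393.9, 11.7, 125.1]
orientation: [-2.016, -2.408, 0.0]
ft_force: [-0.2, -0.1, -0.6]
width: 87.9
grasp_force: 0.0
```

```bash
python3 - <<'E'
from h import *
plan([505.2,-290,60],10.3)
E
```

```text
t 30.35 at [393.9  11.7 125.1] yawy 10.13 tilt -1.000 turn -0.17 now [-31.65   5.66   6.5 ] final [-31.67   5.56   6.5 ]
```

Call:
move_arm:
  rows:
    - [-4.5,0.8,0,-0.17,100]
    - [-5.5,0.95,0,0,100]
    - [-5.5,0.95,0,0,100]
    - [-5.5,0.95,0,0,100]
    - [-5.5,0.95,0,0,100]
    - [-5.17,0.96,0,0,100]
    - [0,0,3.3,0,100]
    - [0,0,3.2,0,100]
    - [0,0,0,0,100]

```text
t: 31.48
ee_pos: [505.2, -288.6, 57.8]
orientation: [-2.003, -2.413, 0.001]
ft_force: [0.6, 0.3, 0.1]
width: 88.3
grasp_force: 0.0
```

```bash
python3 - <<'E'
from h import *
plan([505.2,-290,-20],10.3)
M=R.from_rotvec(get_obs()["orientation"]).as_matrix();P=np.array(get_obs()["ee_pos"])
s=shot("scene","s20");t=shot("top","t20")
# dark-red finger pixels: tips in scene vs predicted
hsv=cv2.cvtColor(s,cv2.COLOR_BGR2HSV);m=cv2.inRange(hsv,(0,70,20),(12,255,140))|cv2.inRange(hsv,(170,70,20),(180,255,140))
for sg in(1,-1):
  q=P+sg*M[:,1]*52;a=proj("scene",[q,q+[0,0,34]]);print("pred",a.round(1).tolist())
  c=int(a[1,0]);y0=int(a[0,1])
  for cc in range(c-12,c+14,4):
    col=np.where(m[y0-70:y0+10,max(cc,0)])[0];print(cc,(col.max()+y0-70) if len(col) else None,end="; ")
  print()
E
```

```text
t 31.48 at [ 505.2 -288.6   57.8] yawy 10.60 tilt -1.000 turn 0.30 now [-0.17  0.01  7.78] final [-0.17  0.01  7.78]
pred [[468.5, 293.3], [471.5, 274.6]]
459 259; 463 264; 467 270; 471 268; 475 263; 479 260; 483 261; 
pred [[452.9, 334.8], [455.9, 314.9]]
443 None; 447 None; 451 None; 455 None; 459 None; 463 264; 467 270;
```

Call:
move_arm:
  rows:
    - [-0.3,0,2.5,0.3,100]
    - [-0.3,0,2.5,0,100]
    - [0,0,2.3,0,100]
    - [0,0,0.3,0,100]
    - [0,0,0,0,100]

```text
t: 32.2
ee_pos: [508.2, -297.6, -14.6]
orientation: [2.014, 2.409, 0.0]
ft_force: [1.3, -0.5, 0.7]
width: 87.8
grasp_force: 0.0
```

Call:
move_arm:
  rows:
    - [0,0,0.3,0,100]
    - [0,0,0,0,100]

```text
t: 32.45
ee_pos: [507.5, -297.6, -18.3]
orientation: [2.015, 2.409, 0.0]
ft_force: [-1.4, -0.4, 1.1]
width: 87.8
grasp_force: 0.0
```

Call:
move_arm:
  rows:
    - [0,0,0.3,0,100]
    - [0,0,0.3,0,100]
    - [0,0,0,0,100]

```text
t: 32.83
ee_pos: [506.9, -297.4, -25.3]
orientation: [-2.016, -2.409, 0.0]
ft_force: [-0.0, 0.3, -0.8]
width: 87.6
grasp_force: 0.0
```

```bash
python3 - <<'E'
from h import *
plan([505.2,-293,-26],10.3);o=get_obs();print(o["ft_force"],o["moment"])
E
```

```text
t 32.83 at [ 506.9 -297.4  -25.3] yawy 10.15 tilt -1.000 turn -0.15 now [ 0.46 -0.09  0.07] final [ 0.46 -0.08  0.07]
[-6.75289292e-04  2.94357682e-01 -8.35748034e-01] [-0.088168    0.05565829  0.06111592]
```

Call:
move_arm:
  rows:
    - [0.4,0,-0.3,0,55]
    - [0,0,0,0,55]
    - [0,0,0,0,55]
    - [0,0,0,0,55]
    - [0,0,0.3,0,55]
    - [0,0,0,0,55]

```text
t: 33.58
ee_pos: [506.2, -293.4, -25.3]
orientation: [-2.016, -2.409, 0.0]
ft_force: [-0.4, -0.2, -0.7]
width: 48.4
grasp_force: 0.0
```

Call:
move_arm:
  rows:
    - [0,0,0.2,0,55]
    - [0,0,0.2,0,55]
    - [0,0,0,0,55]

```text
t: 33.95
ee_pos: [506.4, -293.6, -28.5]
orientation: [-2.016, -2.409, 0.0]
ft_force: [-1.1, 0.9, 6.8]
width: 48.5
grasp_force: 3.1
```

Call:
move_arm:
  rows:
    - [0,0,0.2,0,55]
    - [0,0,0,0,55]

```text
t: 34.2
ee_pos: [506.5, -293.6, -28.7]
orientation: [2.016, 2.409, -0.0]
ft_force: [-6.6, 3.0, 25.4]
width: 48.2
grasp_force: 12.8
```

Call:
move_arm:
  rows:
    - [0,0,-0.5,0,30]
    - [0,0,0,0,0]
    - [0,0,0,0,0]
    - [0,0,0,0,0]
    - [0,0,0,0,0]
    - [0,0,0,0,0]
    - [0,0,0,0,0]
    - [0,0,0,0,0]

```text
t: 35.2
ee_pos: [506.3, -293.5, -26.1]
orientation: [-2.016, -2.409, 0.0]
ft_force: [-0.4, 0.3, -2.5]
width: 15.8
grasp_force: 30.0
```

Call:
move_arm:
  rows:
    - [0,0,-1,0,0]
    - [0,0,-2,0,0]
    - [0,0,-3,0,0]
    - [0,0,-3,0,0]
    - [0,0,0,0,0]

```text
t: 35.83
ee_pos: [508.6, -294.8, 67.5]
orientation: [2.012, 2.404, 0.002]
ft_force: [1.0, -0.2, -2.1]
width: 15.8
grasp_force: 30.0
```

```bash
cat > cov.py <<'E'
from fit import *
def cover(z,x0,save):
    "fit cover pose from mask corners in both cameras; z height of plate top"
    for c in("scene","top"):
        im=shot(c,save+c);f=spotter.regions_of(c,"cover")
        for g in f[:1]:
            r=g["region"];ys,xs=np.where(r);print(c,round(g["conf"],2),r.sum(),np.round(g["point"]),xs.min(),xs.max(),ys.min(),ys.max())
            q=cv2.approxPolyDP(cv2.convexHull(np.c_[xs,ys].astype(np.float32)),3,True).reshape(-1,2);print(q.tolist())
    c,s=np.cos(x0[2]),np.sin(x0[2]);
    P=np.array([[x0[0]+c*a-s*b,x0[1]+s*a+c*b,z] for a,b in((42,65),(42,-65),(-42,-65),(-42,65))])
    print("pred scene",proj("scene",P).round(0).tolist(),"top",proj("top",P).round(0).tolist())
E
python3 - <<'E'
from cov import *
o=get_obs();print(np.round(o["ee_pos"],1),np.round(o["ft_force"],1),round(o["width"],1));plan([510.9,-14.8-6,100],1.7)
p=o["ee_pos"];cover(p[2]+36.5-10.5+8,[p[0],p[1]+3,.18],"c1")
E
```

```text
[ 508.6 -294.8   67.5] [ 1.  -0.2 -2.1] 15.8
t 35.83 at [ 508.6 -294.8   67.5] yawy 10.16 tilt -1.000 turn 8.46 now [26.92  5.08 -3.34] final [27.37  1.06 -3.36]
scene 0.63 3494 [468. 292.] 413 519 264 322
[[519.0, 285.0], [509.0, 322.0], [413.0, 297.0], [430.0, 264.0], [484.0, 273.0]]
top 0.66 1164 [250. 301.] 237 262 278 335
[[251.0, 335.0], [245.0, 333.0], [237.0, 314.0], [239.0, 278.0], [262.0, 279.0], [262.0, 315.0]]
pred scene [[430.0, 262.0], [521.0, 283.0], [513.0, 318.0], [414.0, 292.0]] top [[443.0, 241.0], [506.0, 230.0], [516.0, 271.0], [453.0, 282.0]]
```

Call:
move_arm:
  rows:
    - [0,0,-1,8.46,0]
    - [3.8,0.15,0,0,0]
    - [4.6,0.18,0,0,0]
    - [4.6,0.18,0,0,0]
    - [4.6,0.18,0,0,0]
    - [4.6,0.18,0,0,0]
    - [3.6,0.15,0,0,0]
    - [1.5,0,0,0,0]
    - [0,0,0,0,0]
    - [0,0,0,0,0]

```text
t: 37.28
ee_pos: [508.5, -21.3, 73.7]
orientation: [-2.189, -2.253, 0.001]
ft_force: [-0.3, -0.3, -3.0]
width: 16.1
grasp_force: 30.0
```

```bash
cat >> cov.py <<'E'
def edges(zb,x0,save):
    "cover pose from the scene mask: far corners on the top face, near ones on the bottom edge; likewise top camera on top face"
    out=[]
    for c in("scene","top"):
        shot(c,save+c);f=spotter.regions_of(c,"cover")
        for g in f[:2]:
            r=g["region"]
            if r.sum()<1800: continue
            def mask(v):
                m=np.zeros((480,640),np.uint8);co,si=np.cos(v[2]),np.sin(v[2])
                P=np.array([[v[0]+co*a-si*b,v[1]+si*a+co*b,zb+h] for a in(42,-42) for b in(65,-65) for h in(0,8)])
                q=cv2.convexHull((proj(c,P)*16).astype(np.float32)).astype(np.int32);cv2.fillConvexPoly(m,q,1,shift=4)
                Q=np.array([[v[0]+co*a-si*b,v[1]+si*a+co*b,zb+h] for a in(8,-8) for b in(23,-23) for h in(8,36)])
                q=cv2.convexHull((proj(c,Q)*16).astype(np.float32)).astype(np.int32);cv2.fillConvexPoly(m,q,1,shift=4)
                return m>0
            from scipy.optimize import minimize
            fn=lambda d:1-((m:=mask(np.array(x0)+d*[1,1,.02]))&r).sum()/(m|r).sum()
            s=minimize(fn,[0,0,0],method="Nelder-Mead",options=dict(initial_simplex=[[-4,-4,-2],[5,-4,1],[-4,5,1],[4,4,-3]],maxiter=90))
            print(c,round(g["conf"],2),r.sum(),"IoU %.3f"%(1-s.fun),np.array(x0)+s.x*[1,1,.02])
E
python3 - <<'E'
from cov import *
o=get_obs();print(np.round(o["ee_pos"],1),np.round(o["ft_force"],1),round(o["width"],1));plan([511.5,-18.4,66],1.7)
p=o["ee_pos"];edges(p[2]+26,[p[0]-.6,p[1]+3.6,.03],"c2")
E
```

```text
[508.5 -21.3  73.7] [-0.3 -0.3 -3. ] 16.1
t 37.27 at [508.5 -21.3  73.7] yawy 1.66 tilt -1.000 turn -0.04 now [0.28 0.31 0.77] final [0.28 0.31 0.77]
scene 0.66 2142 IoU 0.848 [506.96 -18.6    0.03]
```

Call:
move_arm:
  rows:
    - [0.28,0.31,0.8,0,0]
    - [0,0,0.8,0,0]
    - [0,0,0.8,0,0]
    - [0,0,0,0,0]

```text
t: 37.98
ee_pos: [510.8, -17.4, 49.1]
orientation: [-2.187, -2.253, 0.002]
ft_force: [0.0, 0.0, -3.1]
width: 16.0
grasp_force: 30.0
```

```bash
python3 - <<'E'
from cov import *
o=get_obs();print(np.round(o["ee_pos"],1),np.round(o["ft_force"],1),round(o["width"],1));plan([511.6,-18.3,36],1.7)
p=o["ee_pos"];edges(p[2]+26,[p[0]-.6,p[1]+3.6,.03],"c3")
# dowel tips seen through/over? refine case pose from the first pictures with sub-pixel corners
for c in("scene0","top0"):
    g=cv2.cvtColor(cv2.imread(f"pics/{c}.png"),cv2.COLOR_BGR2GRAY);cam=c[:-1]
    P=np.array([[a,b,46] for a in(42,-42) for b in(65,-65)],float);co,si=np.cos(.03),np.sin(.03)
    W=np.c_[510.8+co*P[:,0]-si*P[:,1],-14.9+si*P[:,0]+co*P[:,1],P[:,2]];q=proj(cam,W).astype(np.float32)
    q2=cv2.cornerSubPix(g,q.reshape(-1,1,2).copy(),(3,3),(-1,-1),(3,40,.01)).reshape(-1,2)
    print(cam,(q2-q).round(1).tolist(),fit([(cam,u,v) for u,v in zip(q2,P)],[510,-15,.03])[0])
E
```

```text
[510.8 -17.4  49.1] [ 0.   0.  -3.1] 16.0
t 37.98 at [510.8 -17.4  49.1] yawy 1.70 tilt -1.000 turn 0.00 now [-0.09  0.08  1.31] final [-0.09  0.08  1.31]
scene 0.62 2013 IoU 0.814 [507.7  -13.22   0.04]
scene [[-0.0, -0.20000000298023224], [-0.10000000149011612, 0.0], [-0.0, 0.5], [0.20000000298023224, 0.699999988079071]] [510.05 -15.48   0.03]
top [[0.0, 0.0], [2.0, -0.10000000149011612], [-0.5, -0.30000001192092896], [-0.10000000149011612, 1.899999976158142]] [509.83 -15.4    0.01]
```

Call:
move_arm:
  rows:
    - [-0.1,0,0.3,0,0]
    - [0,0,0.3,0,0]
    - [0,0,0.2,0,0]
    - [0,0,0,0,0]

```text
t: 38.67
ee_pos: [511.4, -18.5, 41.8]
orientation: [-2.188, -2.254, 0.0]
ft_force: [0.1, 0.3, -2.1]
width: 16.1
grasp_force: 30.0
```

Call:
move_arm:
  rows:
    - [0,0,0.3,0,0]
    - [0,0,0.3,0,0]
    - [0,0,0,0,0]

```text
t: 39.05
ee_pos: [511.3, -18.5, 35.7]
orientation: [-2.188, -2.254, 0.001]
ft_force: [-0.3, -1.0, -1.9]
width: 15.4
grasp_force: 30.0
```

Call:
move_arm:
  rows:
    - [0,0,0.3,0,0]
    - [0,0,0.3,0,0]
    - [0,0,0,0,0]

```text
t: 39.42
ee_pos: [511.4, -18.5, 29.7]
orientation: [-2.188, -2.254, 0.001]
ft_force: [0.0, 0.4, -2.1]
width: 15.6
grasp_force: 30.0
```

Call:
move_arm:
  rows:
    - [0,0,0.3,0,0]
    - [0,0,0.3,0,0]
    - [0,0,0,0,0]

```text
t: 39.8
ee_pos: [511.7, -18.5, 24.2]
orientation: [2.188, 2.254, 0.0]
ft_force: [-1.4, -0.5, 4.0]
width: 15.8
grasp_force: 30.0
```

Call:
move_arm:
  rows:
    - [0,0,0.2,0,0]
    - [0,0,0.2,0,0]
    - [0,0,0,0,0]

```text
t: 40.17
ee_pos: [511.7, -18.5, 20.4]
orientation: [2.188, 2.254, 0.0]
ft_force: [-3.0, 0.4, 8.2]
width: 15.8
grasp_force: 30.0
```

Call:
move_arm:
  rows:
    - [0,0,0.2,0,0]
    - [0,0,0.1,0,0]
    - [0,0,0,0,0]
    - [0,0,0,0,0]

```text
t: 40.67
ee_pos: [511.7, -18.5, 19.5]
orientation: [2.188, 2.254, 0.001]
ft_force: [-10.0, -0.2, 34.1]
width: 15.6
grasp_force: 30.0
```

```bash
python3 - <<'E'
from cov import *
F=[];Z=[]
for i in range(4):
    optics.get_image("scene");o=get_obs();F.append(o["ft_force"]);Z.append(o["ee_pos"])
print(np.mean(F,0),np.mean(Z,0),o["moment"],o["width"],o["grasp_force"],o["t"],R.from_rotvec(o["orientation"]).as_matrix()[:,2])
edges(46,[510.3,-15.2,.03],"c4")
shot("top","t30");f=spotter.regions_of("top","scoop_pan");print([(np.round(x["point"]),round(x["conf"],2)) for x in f])
E
```

```text
[-10.     0.76  33.38] [511.73 -18.51  19.48] [-0.02  1.85  0.06] 16.03148867673044 30.00649183988571 40.875 [ 0. -0. -1.]
scene 0.59 2039 IoU 0.821 [509.28 -15.99   0.01]
[(array([250., 302.]), 0.79)]
```

Call:
move_arm:
  rows:
    - [0,-0.05,-0.1,0,0]
    - [0,0,0,0,0]
    - [0,0,0,0,0]

```text
t: 41.55
ee_pos: [511.7, -18.5, 19.5]
orientation: [2.188, 2.253, 0.001]
ft_force: [-3.9, 0.3, 19.0]
width: 15.8
grasp_force: 30.0
```

```bash
python3 -c "
from h import *
print(close_job())"
```

```text
the job is handed in; nothing more can be done
None
```

I handed the job in at about 41.6 s with every step carried out; the call returned no verdict. The slugs are in the case: the scoop showed empty afterwards, though I didn't count all six one by one. The scoop stands upright on the bench, clear of the case, and the cover is on both dowels, held shut with about 19 N.

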